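# Preset a bench comparator with its knurled wheel

### The arm

A 6-joint arm with a two-finger parallel gripper is mounted at the origin on the work surface. World frame = base frame: x ahead of the robot, y to its left, z up, the work surface at z = 0. Lengths are in m, angles in rad, forces in N, time in s.
With the tool pointing down it reaches from about 0.3 to 0.875 m from the base axis. Payload 6.4 kg.
Tool frame: the origin (TCP) lies midway between the tips of the shut fingers; the grasp point (between the pads) lies 19 mm behind it (ctrl.pinch_z is the distance from the TCP to the grasp point, in m); z points along the fingers, y is the line along which they close (so a half turn about z gives the same grasp; the last joint's range is limited). The gripper opens to 85 mm and grips with 20 to 120 N. Pads are 22 mm wide; open, the fingers measure 114 mm over their backs; the gripper's body (76 mm by 85 mm) begins 54 mm behind the grasp point. The pads swing forward as they close: fully open they stand 13 mm farther back than shut.
Start: joints at [-1.355, 0.181, 1.607, -0, 1.354, -0.206], TCP at [0.235, -0.525, 0.191] pointing down, gripper open.
Joint ranges: [-2.99, 2.99], [-0.89, 2.07], [0.3, 2.58], [-1.14, 4.28], [0, 2.63], [-3.12, 3.12]. Speed limits (rad/s): [2.57, 2.57, 3.01, 3.14, 3.14, 3.14].

### API

Orientations are given as a unit quaternion [w, x, y, z].
In Python, from bench import ctrl gives the robot as it stands.
- The arm moves only by the tool apply_moves, never from a script. Its argument "moves" is a list of rows, each an object with "jaw": the opening, from 0 (shut) to 1 (fully open); "offset": the shift along the tool's x, y, z in mm, a list of three; "rot": the turn, a rotation vector about the tool's x, y, z in degrees, a list of three. In form: [{"jaw": jaw, "offset": [dx, dy, dz], "rot": [ax, ay, az]}, ...]. A call has exactly 5 rows; each row shifts and turns the commanded pose from where the row before left it, along the tool's axes as they then stand; what a row does not reach is not made up. A row lasts 1/8 s, in which the tool goes at most 62.5 mm and 10.7 degrees, less where a joint would pass 70% of its speed; a pose out of reach is approached as far as the arm can. A call is refused whole if a number of a shift passes 62.5 or a number of a turn 10.7, either way. A call with a gripper value outside its range is refused whole. The fingers move at their own pace and stop on an object; the grip force is fixed at half the most. Time passes only in rows, so rows that do not move let the fingers close, or fill a call up. It gives the time, the measured TCP pose, the force, the opening and the grip force at its end, in the units of the state.
- ctrl.get_obs(): the state, without advancing time (a new reading comes with each control period).
- ctrl.camera(name): name is "side" or "top" or "wrist"; returns (picture, depth): 384x512x3 uint8, red, green, blue; 384x512 float32, m along the optical axis (not along the pixel's ray), 0 where there is no reading.
- ctrl.camera_params(name): a dict with "K" (3x3 intrinsics, pixels), "cam_to_world" (4x4, takes a point from camera to world coordinates); the wrist camera has in their place "mount" (4x4, takes a point from camera to tool coordinates, whose origin is the TCP and whose axes are the flange's). Camera axes: x right, y down, z forward; pixel columns grow to the right and rows downward; lengths in m; the calibration is good to about 2 mm. A picture is of the moment at which its call begins: read the wrist's pose just before it. camera_params takes no time and is no camera call.
- ctrl.hand_in(): hands the job in; it is judged then, once.
Trained networks look in the newest picture that a camera, given by its name, has taken for a name from the list of things; names that differ only in an ending like _2 or _b are one class to them, and where a whole thing is asked for, a point or a joint stands for the part that bears it (a point fixed in the world has none). Each returns a list of dicts, best first, with "score" (0 to 1); they miss things now and then, are a little off and sometimes report something else, mostly with a low value. They report only what shows in the picture. A call takes as long as a camera call.
- ctrl.outline_of(camera, target): "region" (384x512 bool, what is visible of it) and "position" ([column, row] in pixels, amid what is visible of it).
The state is a dict: "time_s": time; "q": joint angles; "dq": joint speeds; "joint_efforts": joint torques, N m; "eef_pos": TCP position; "eef_rot": TCP orientation; "wrist_force": force on the tool from outside, world axes, zero at the start; "torque": the same for the moment, N m; "opening": opening from 0.0 (shut) to 1.0 (fully open); "grasp_force": force on a finger pad.
Only numpy, scipy, OpenCV 4.12 (cv2) and the standard library are available. Lean on these libraries where they do the work, as an engineer would, in place of code of your own. Each camera call takes 0.05 s, during which the arm holds its last target. There are 200 camera calls.

### The job

Preset the bench comparator for the next batch: with a fingertip, roll the top of the big knurled wheel towards the dial indicator so that the gap closes until the white index line on the slide stands on the red gauge mark. Come up to the mark from the open side and do not run past it; turn the wheel only by rolling its rim, never by pinching it, and do not touch the slide or shift the red rider. Leave the things standing about where they are, and end clear of everything.

Things in the scene. Friction and masses are not known exactly. Their poses are not given: they have to be found in the camera images.
- gauge: Horizontal bench comparator, fixed to the bench: grey-green cast bed 120 (x) by 300 (y) by 30 mm high. Origin under the middle of the bed, on the table; own y runs along the measuring axis from the slide housing (-y end, right as the robot sees it) to the anvil post and face-up dial indicator (+y end); own x points away from the robot; z up. Highest part is the wheel's top at 98 mm; anvil post 88 mm (its clamp screw 95 mm), dial 91 mm.
- wheel: Knurled steel wheel, 64 mm diameter, 18 mm wide, on a shaft along the gauge's x, on the robot's side of the slide housing. Origin at its centre, 66 mm above the table, 31 mm to -x and 95 mm to -y of the gauge's origin. Its upper rim stands open above the shaft plate (85 mm high, 4 mm away on the robot's side) and the slide (86 mm high, 12 mm away on the far side). One knurl rib is white.
- wheel_top (a point): Highest point of the wheel's rim, mid-width, 98 mm above the table, with the gauge's axes; it does not turn with the wheel. Rolling the rim here towards the gauge's +y by 32 mm (1 rad) closes the gap 5 mm; rolling back opens it. The wheel needs about 2 N along the rim, turns 7 rad in all and stays where it is left.
- ram: The slide: bright steel bar 24 by 110 by 16 mm, its top 86 mm above the table, with a dark 12 mm round spindle of 20 mm towards the anvil and a black pointer arm to +x that carries the white index line. It slides along the gauge's y, towards +y to close, 36 mm in all. Its origin lies at the gauge's origin when fully open, where the gap is 40 mm. Not to be touched.
- index (a point): The outer end of the white index line (1.6 mm wide) on the slide's black pointer arm, 86 mm above the table, beside the scale bar, with the gauge's axes. It moves with the slide.
- rider: Small black rider, 16 by 14 by 6 mm, clamped with a brass screw on the aluminium scale bar beyond the slide, carrying the red gauge mark. Own axes as the gauge's; its origin is not on it: see mark. A firm push can shift it, so leave it alone.
- mark (a point): The end next to the slide of the red gauge mark's centre line, 86 mm above the table, with the gauge's axes. The red mark is a band 5 mm wide (one scale division) across the top of the rider. The setting is right when index has the same place along the gauge's y as this point; at the start index is 8 to 28 mm short of it (towards -y).
- jaw_face (a point): Centre of the slide's round measuring face, 78 mm above the table; 30 mm in y ahead of the index line.
- anvil_face (a point): Centre of the fixed brass anvil tip, 78 mm above the table; the gap is the y distance from jaw_face to here.
- gauge_block: Loose steel gauge block 20 by 35 by 9 mm lying on the bed's near ledge beside the anvil post. Origin under its centre. Bystander.
- weight: Loose turned steel weight, 60 mm diameter and 58 mm high with a 26 mm stem to 88 mm, on the table on the robot's side of the gauge. Origin under its centre. Bystander.
- mag_stand: Loose black magnetic base 50 by 60 by 55 mm with a steel column to 190 mm and a small indicator on an arm reaching 105 mm to its +x, on the table beyond the dial end of the gauge. Origin under the base's centre. Bystander.
- screwdriver: Loose screwdriver with a red handle, lying on the table beyond the slide end of the gauge. Origin on the table under its middle. Bystander.

How it is judged:
On the way, in this order (a step that is already met when the one before it is completed fails the run):
1. a fingertip is rolling the wheel while the gap is still wide (contact force between the fingers and wheel above 0.5 N and y of index in the frame of mark below -0.004 m), for 0.1 s.
2. the index line stands on the red mark (y of index in the frame of mark between -0.0025 and 0.0025 m), for 0.2 s.
At the end, for the whole second after the job is handed in: The white index line stands on the red band: its place along the gauge's y is within 2.5 mm of the mark's centre; slide and wheel at rest, the rider not shifted (1.5 mm), and the gauge block, weight, magnetic stand and screwdriver within 10 mm of where they were (all of step 2 and linear speed of ram below 0.002 m/s and angular speed of wheel below 0.1 rad/s and distance of mark from where it was at the start of the episode below 0.0015 m and distance of each of gauge_block, weight, mag_stand, screwdriver from where it was at the start of the episode below 0.01 m); the robot touches nothing.
It fails at once if the index line ran past the red mark (more than 3 mm beyond its centre) (y of index in the frame of mark above 0.003 m).
It fails at once if the robot touched the slide, or the wheel with anything but the fingers (contact force between any of the fingers, the arm and ram above 0.5 N or contact force between the arm and wheel above 0.5 N).
It fails at once if the wheel was pinched by both its side faces (contact force between the fingers and wheel_c1 above 1 N and contact force between the fingers and wheel_c2 above 1 N).
It fails at once if the red rider was shifted (distance of mark from where it was at the start of the episode above 0.0015 m).
It fails at once if a bystander was moved or lifted (distance of any of gauge_block, weight, mag_stand, screwdriver from where it was at the start of the episode above 0.01 m).
It also fails if it takes over 58 s, if anything falls off the work surface, if the arm or the gripper's body presses on something with over 40 N, if the wrist force passes 120 N, or if a joint passes its speed limit or range.

## Working session

There is one attempt and no reset: what is moved stays moved. The work goes in short steps, Python scripts to look and compute and a tool call to move; the robot and the scene stay as the last step left them, time stands still between calls to the robot, and variables do not carry over. Pictures are saved under pics/ and viewed, at most 10 in all, crops included, and the job is handed in when it is done.

Besides the shell and the picture viewer there is one more tool, called after "Call:" as name([rows], argument=value, ...), one row to a line, values as JSON. apply_moves: Moves the arm, as the interface text tells. Its arguments: {"type":"object","properties":{"moves":{"type":"array"}},"required":["moves"]}

```bash
mkdir -p pics
cat > h.py <<'E'
from bench import ctrl
import numpy as np, cv2
from scipy.spatial.transform import Rotation as R
def T(cam,o=None):
    p=ctrl.camera_params(cam)
    if 'cam_to_world' in p: return np.array(p['K']),np.array(p['cam_to_world'])
    q=o['eef_rot']; M=np.eye(4); M[:3,:3]=R.from_quat([q[1],q[2],q[3],q[0]]).as_matrix(); M[:3,3]=o['eef_pos']
    return np.array(p['K']),M@np.array(p['mount'])
def onz(K,C,px,z):
    d=C[:3,:3]@np.linalg.solve(K,[px[0],px[1],1.]); return C[:3,3]+d*(z-C[2,3])/d[2]
def proj(K,C,P):
    c=np.linalg.inv(C)@np.append(P,1); u=K@c[:3]; return u[:2]/u[2]
E
python3 - <<'E'
from h import *
ims=[]
for cam in ['top','side']:
    im,d=ctrl.camera(cam); K,C=T(cam); print(cam,C.round(3).tolist(),K.round(0).tolist())
    cv2.imwrite(f'pics/{cam}0.png',im[:,:,::-1])
    for n,z in [('gauge',.03),('wheel',.09),('rider',.086),('index',.086),('ram',.086),('weight',.088),('mag_stand',.05),('screwdriver',.02),('gauge_block',.039)]:
        for r in ctrl.outline_of(cam,n)[:1]:
            print(cam,n,round(r['score'],2),np.round(r['position']),onz(K,C,r['position'],z).round(3),r['region'].sum())
o=ctrl.get_obs(); print(o)
E
```

```text
top [[-0.028, -0.981, 0.192, 0.358], [-1.0, 0.027, -0.008, 0.071], [0.003, -0.192, -0.981, 1.017], [0.0, 0.0, 0.0, 1.0]] [[444.0, 0.0, 255.0], [0.0, 444.0, 193.0], [0.0, 0.0, 1.0]]
top gauge 0.6 [245. 186.] [0.568 0.086 0.03 ] 6836
top wheel 0.85 [279. 206.] [0.508 0.014 0.09 ] 345
top index 0.92 [275. 187.] [0.551 0.02  0.086] 699
top ram 0.59 [270. 188.] [0.551 0.032 0.086] 657
top weight 0.72 [193. 227.] [0.471 0.195 0.088] 658
top mag_stand 0.95 [133. 148.] [0.658 0.337 0.05 ] 1377
top screwdriver 0.92 [325. 237.] [ 0.448 -0.092  0.02 ] 604
side [[-0.838, -0.339, 0.429, 0.216], [-0.546, 0.536, -0.644, 0.631], [-0.012, -0.773, -0.634, 0.606], [0.0, 0.0, 0.0, 1.0]] [[429.0, 0.0, 258.0], [0.0, 429.0, 193.0], [0.0, 0.0, 1.0]]
side wheel 0.58 [303. 182.] [0.51  0.031 0.09 ] 415
side rider 0.53 [257. 180.] [0.592 0.071 0.086] 53
side index 0.59 [281. 179.] [0.553 0.042 0.086] 596
side ram 0.68 [281. 180.] [0.552 0.043 0.086] 643
side weight 0.78 [274. 266.] [0.446 0.243 0.088] 1438
side mag_stand 0.7 [356. 194.] [ 0.422 -0.037  0.05 ] 494
side screwdriver 0.72 [351. 192.] [ 0.445 -0.074  0.02 ] 560
side gauge_block 0.57 [239. 244.] [0.549 0.197 0.039] 220
{'time_s': 1.0, 'q': array([-1.35530751e+00,  1.80811951e-01,  1.60698149e+00, -7.61684275e-06,
        1.35380115e+00, -2.06321429e-01]), 'dq': array([-4.60363870e-04, -3.51608561e-04, -2.19720480e-05, -1.28510642e-03,
        6.17490328e-04, -1.74391609e-03]), 'joint_efforts': array([-2.09646187e-04, -4.44853127e+01, -3.51690495e+01, -3.28563756e-04,
        7.28277701e-04,  4.22532324e-06]), 'eef_pos': array([ 0.23541922, -0.52462117,  0.19149069]), 'eef_rot': array([-9.51449411e-07,  9.77841660e-01,  2.09345856e-01, -3.72350872e-06]), 'wrist_force': array([-0.13325492, -0.2703142 ,  0.15761458]), 'torque': array([ 0.04911032, -0.00078035, -0.02422405]), 'grasp_force': 0.0, 'opening': 0.9983531038527125}
```

Run:
```python
import cv2
a=cv2.imread('pics/top0.png')[110:270,150:360]; a=cv2.resize(a,None,fx=3.8,fy=3.75,interpolation=cv2.INTER_CUBIC); cv2.imwrite('pics/t1.png',a[:600,:800])
b=cv2.imread('pics/side0.png')[130:290,200:410]; b=cv2.resize(b,None,fx=3.8,fy=3.75,interpolation=cv2.INTER_CUBIC); cv2.imwrite('pics/s1.png',b[:600,:800])
```

```text
(no output)
```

View pics/t1.png

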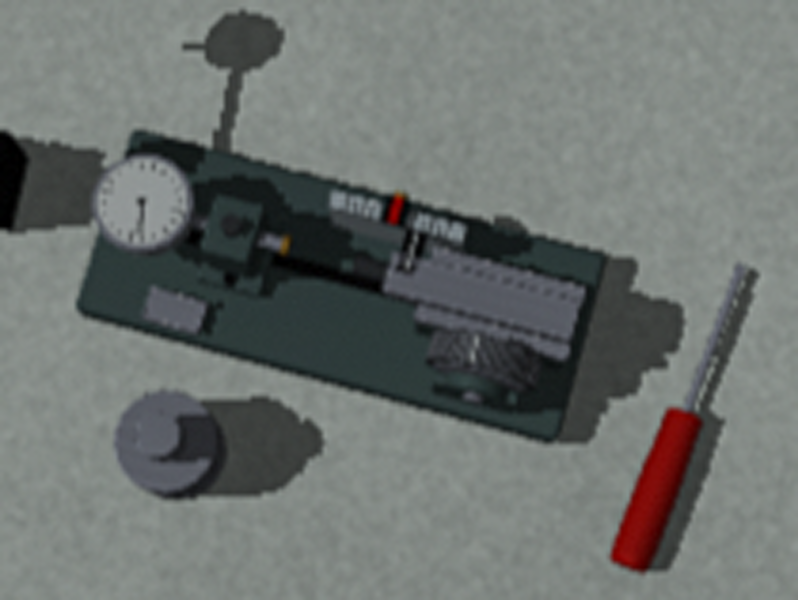

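View pics/s1.png

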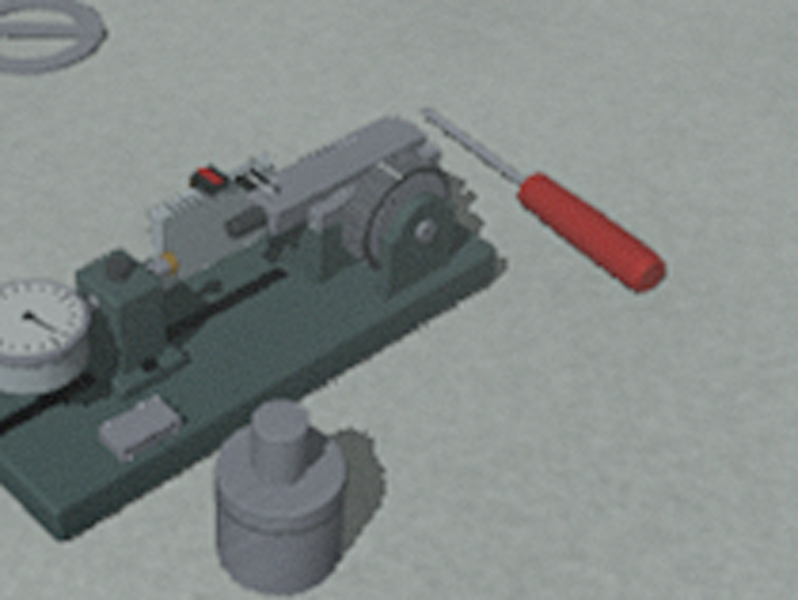

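The top picture shows the bed corners at zoomed (135,132), (605,250), (555,440) and (80,310), with the red mark at (397,208) and the white line at about (412,248). In the side view, the index is short of the red mark by a small gap.

```bash
cat > pose.py <<'E'
from h import *
K,C=T('top')
c=[onz(K,C,(150+u/3.8,110+v/3.75),.03)[:2] for u,v in [(135,132),(605,250),(555,440),(80,310)]]
src=np.array([[.06,.15],[.06,-.15],[-.06,-.15],[-.06,.15]])
c=np.array(c); g=c.mean(0); H=(src).T@(c-g); yaw=np.arctan2(H[0,1]-H[1,0],H[0,0]+H[1,1])
Rz=np.array([[np.cos(yaw),-np.sin(yaw)],[np.sin(yaw),np.cos(yaw)]])
def w(p): return g+Rz@np.array(p)
E
python3 - <<'E'
from pose import *
print(g.round(4),np.degrees(yaw),(c-[w(s) for s in src]).round(4).tolist())
print('wheel',w([-.031,-.095]).round(4))
for n,p in [('mark',(397,208)),('index',(412,248))]:
    q=onz(K,C,(150+p[0]/3.8,110+p[1]/3.75),.086)[:2]; print(n,q.round(4),(Rz.T@(q-g)).round(4))
o=ctrl.get_obs(); q=o['eef_rot']; Rt=R.from_quat([q[1],q[2],q[3],q[0]]).as_matrix(); print(Rt.round(3)); print(ctrl.camera_params('wrist'))
for px in [(275,187),(270,180)]: pass
E
```

```text
[0.5697 0.0963] -16.725767586803546 [[-0.0028, -0.0021], [0.0011, 0.0028], [0.0008, 0.0035], [0.001, -0.0042]]
wheel [0.5127 0.0142]
mark [0.6003 0.0628] [ 0.0389 -0.0233]
index [0.5763 0.055 ] [ 0.0182 -0.0377]
[[ 0.912  0.409 -0.   ]
 [ 0.409 -0.912  0.   ]
 [-0.    -0.    -1.   ]]
{'K': array([[288.37296718,   0.        , 252.68352756],
       [  0.        , 288.37296718, 194.75600071],
       [  0.        ,   0.        ,   1.        ]]), 'mount': array([[-1.05582726e-03, -9.51387816e-01, -3.07993684e-01,
         7.86720147e-02],
       [ 9.99999441e-01, -1.01949635e-03, -2.78870204e-04,
         7.33058856e-04],
       [-4.86847238e-05, -3.07993807e-01,  9.51388361e-01,
        -1.82741110e-01],
       [ 0.00000000e+00,  0.00000000e+00,  0.00000000e+00,
         1.00000000e+00]])}
```

Call:
apply_moves([
  {"jaw":0,"offset":[47,-38,0],"rot":[0,0,0]},
  {"jaw":0,"offset":[47,-38,0],"rot":[0,0,0]},
  {"jaw":0,"offset":[47,-38,0],"rot":[0,0,0]},
  {"jaw":0,"offset":[47,-38,0],"rot":[0,0,0]},
  {"jaw":0,"offset":[47,-38,0],"rot":[0,0,0]},
])

```text
time_s: 1.62
eef_pos: [0.3727, -0.2534, 0.1918]
eef_rot: [0.0, 0.978, 0.209, 0.0]
wrist_force: [0.6, -0.4, 0.1]
opening: -0.003
grasp_force: 0.0
```

Call:
apply_moves([
  {"jaw":0,"offset":[47,-38,0],"rot":[0,0,0]},
  {"jaw":0,"offset":[47,-38,0],"rot":[0,0,0]},
  {"jaw":0,"offset":[47,-38,0],"rot":[0,0,0]},
  {"jaw":0,"offset":[47,-38,0],"rot":[0,0,0]},
  {"jaw":0,"offset":[47,-38,0],"rot":[0,0,0]},
])

```text
time_s: 2.25
eef_pos: [0.5095, 0.0164, 0.1919]
eef_rot: [0.0, 0.978, 0.209, 0.0]
wrist_force: [0.7, -0.5, 0.3]
opening: 0.001
grasp_force: 0.0
```

Call:
apply_moves([
  {"jaw":0,"offset":[0,0,0],"rot":[0,0,10.2]},
  {"jaw":0,"offset":[0,0,0],"rot":[0,0,10.2]},
  {"jaw":0,"offset":[0,0,0],"rot":[0,0,10.2]},
  {"jaw":0,"offset":[0,0,0],"rot":[0,0,10.2]},
  {"jaw":0,"offset":[0,0,0],"rot":[0,0,0]},
])

```text
time_s: 2.88
eef_pos: [0.5087, 0.0145, 0.1916]
eef_rot: [-0.0, 0.99, -0.144, 0.0]
wrist_force: [0.3, 0.1, 0.3]
opening: -0.001
grasp_force: 0.0
```

```bash
cat > look.py <<'E'
from h import *
import sys
def look(tag):
    o=ctrl.get_obs(); im,d=ctrl.camera('wrist'); K,C=T('wrist',o)
    np.savez(f'{tag}.npz',im=im,d=d,K=K,C=C); cv2.imwrite(f'pics/{tag}.png',im[:,:,::-1])
    e=R.from_matrix(C[:3,:3]).as_matrix()
    q=o['eef_rot']; Rt=R.from_quat([q[1],q[2],q[3],q[0]]).as_matrix()
    print(o['time_s'],o['eef_pos'].round(4),'yaw',np.degrees(np.arctan2(Rt[1,0],Rt[0,0])).round(2),'F',o['wrist_force'].round(2),o['opening'])
    return im,d,K,C
E
python3 - <<'E'
from look import *
im,d,K,C=look('w1')
b=cv2.resize(im[:,:,::-1],(800,600),interpolation=cv2.INTER_CUBIC);cv2.imwrite('pics/w1b.png',b)
for n in ['wheel','rider','index','mark','ram']:
    for r in ctrl.outline_of('wrist',n)[:1]: print(n,round(r['score'],2),np.round(r['position'],1),onz(K,C,r['position'],.086).round(4))
E
```

```text
2.875 [0.5087 0.0145 0.1916] yaw -16.54 F [0.33 0.13 0.31] -0.0005562890323560569
wheel 0.87 [246.8 176.3] [0.5159 0.018  0.086 ]
rider 0.83 [176.  103.5] [0.6035 0.0618 0.086 ]
index 0.64 [229.7 141.6] [0.5546 0.0239 0.086 ]
ram 0.64 [228.7 142.1] [0.5544 0.025  0.086 ]
```

View pics/w1b.png

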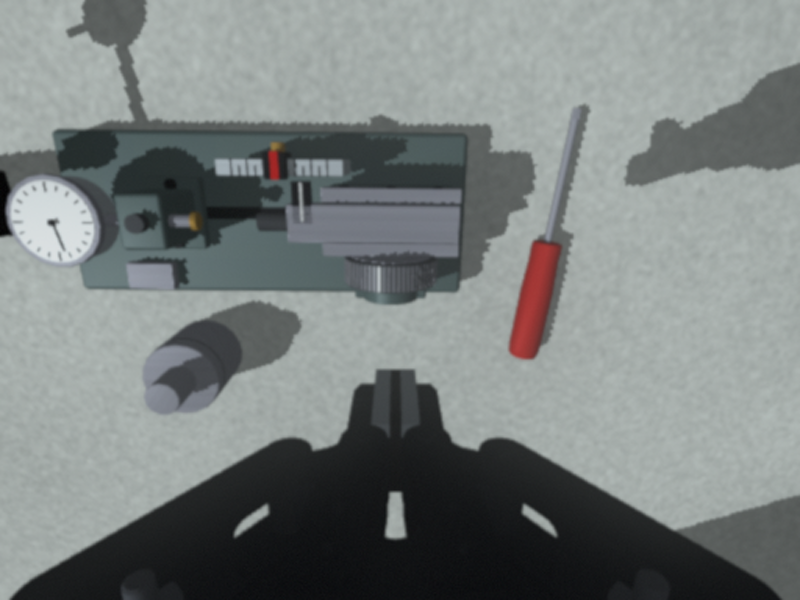

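```bash
cat > meas.py <<'E'
from pose import *
from scipy import ndimage as nd
def meas(tag,win=None,verbose=True):
    f=np.load(tag+'.npz'); im=f['im'].astype(float);K=f['K'];C=f['C']
    r,g_,b=im[...,0],im[...,1],im[...,2]
    lab,n=nd.label((r>110)&(g_<70)&(b<70)); best=None
    for i in range(1,n+1):
        v,u=np.where(lab==i); P=onz(K,C,(u.mean(),v.mean()),.086)
        q=Rz.T@(P[:2]-g)
        if len(u)>10 and abs(q[0]-.04)<.02 and abs(q[1])<.06: best=q,len(u),(u.mean(),v.mean())
    return best,im,K,C
def g2(p,K,C,z=.086): return Rz.T@(onz(K,C,p,z)[:2]-g)
E
python3 - <<'E'
from meas import *
b,im,K,C=meas('w1'); print('red',b)
print('white est',g2((192.8,128),K,C))
gr=im.mean(2)
for v in range(117,140,2): print(v,gr[v,184:202].round().astype(int))
W=[g2((u/1.5625,270/1.5625),K,C,.098) for u in (346,391,437)]; print('wheel y',W)
o=ctrl.get_obs(); print('tcp in gauge',Rz.T@(o['eef_pos'][:2]-g), 'tcp px',proj(K,C,o['eef_pos'])*1.5625)
for zx in (-.04,-.022): print(zx,proj(K,C,np.append(w([zx,-.095]),.098))*1.5625)
E
```

```text
red (array([ 0.04080851, -0.02199236]), 96, (np.float64(174.76041666666666), np.float64(105.09375)))
white est [ 0.01946229 -0.03789265]
117 [ 94  83  59  44  41  42  78 128 127  86  48  40  40  40  54  83  94  95]
119 [ 96  88  62  41  35  40  76 133 148 104  53  37  36  36  50  80  93  96]
121 [ 96  90  63  41  37  37  73 131 155 112  56  36  36  36  47  72  90  96]
123 [ 98  92  66  44  37  37  61 117 149 111  57  38  36  37  45  71  91  97]
125 [ 98  92  69  46  37  37  59 113 148 115  63  39  37  36  43  66  90  97]
127 [ 99  93  74  48  37  36  55 108 148 119  67  40  36  35  40  62  87  96]
129 [ 96  89  70  48  37  36  48  98 146 124  74  43  36  36  39  56  75  83]
131 [109 104  91  70  59  58  64 104 149 131  87  61  58  56  66  89 100 103]
133 [128 128 121 107  99  99 100 120 156 146 114  96  95  96  99 118 126 127]
135 [131 129 123 110 102 100 103 123 159 157 125 100  96  97 101 117 125 127]
137 [121 124 120 107  99  99 101 119 150 153 121  97  90  92 100 111 120 123]
139 [118 123 120 111 101 100 102 115 146 159 127 100  96  99 100 108 119 122]
wheel y [array([-0.02250289, -0.06580457]), array([-0.02244569, -0.09410762]), array([-0.02238722, -0.12304488])]
tcp in gauge [-0.03496094 -0.09591365] tcp px [393.58741433 347.67770088]
-0.04 [392.40240176 296.70262343]
-0.022 [392.41910915 269.31165652]
```

Run:
```python
from meas import *
b,im,K,C=meas('w1')
print('white',[g2((191.9,v),K,C).round(4) for v in (117,121)],g2((192.4,131),K,C).round(4))
c2=np.array([onz(K,C,(u/1.5625,v/1.5625),.03)[:2] for u,v in [(57,130),(466,135),(459,291),(86,288)]])
g2_=c2.mean(0); H=src.T@(c2-g2_); print('wrist pose',g2_,np.degrees(np.arctan2(H[0,1]-H[1,0],H[0,0]+H[1,1])),np.linalg.norm(c2-np.roll(c2,1,0),axis=1))
d=np.load('w1.npz')['d']; M=np.array(ctrl.camera_params('wrist')['mount'])
for u,v in [(243,240),(250,239),(257,239),(263,240),(250,250),(250,265),(235,252),(272,252),(228,270)]:
    z=d[v,u]; p=M@np.append(z*np.linalg.solve(K,[u,v,1]),1); print(u,v,z.round(4),(p[:3]*1000).round(1))
# wheel depth
for u,v in [(250,165),(250,172),(250,178),(250,184)]:
    z=d[v,u]; p=C@np.append(z*np.linalg.solve(K,[u,v,1]),1); print(u,v,(Rz.T@(p[:2]-g)).round(4),p[2].round(4))
```

```text
white [array([ 0.0299, -0.0377]), array([ 0.0261, -0.0374])] [ 0.0166 -0.0373]
wrist pose [0.57286573 0.09480623] -17.223932835739472 [0.11715778 0.2920082  0.11631212 0.29606756]
243 240 0.1484 [ 11.3  -4.4 -48.7]
250 239 0.1492 [ 11.4  -0.8 -47.8]
257 239 0.1492 [ 11.4   2.8 -47.8]
263 240 0.1493 [ 10.9   5.9 -47.9]
250 250 0.1378 [ 11.6  -0.7 -59.7]
250 265 0.1247 [ 11.9  -0.6 -73.4]
235 252 0.1433 [  8.   -8.2 -55.1]
272 252 0.1446 [  7.3  10.2 -54. ]
228 270 0.1287 [  7.6 -10.5 -70.6]
250 165 [-0.0184 -0.0937] 0.0806
250 172 [-0.0217 -0.0939] 0.0976
250 178 [-0.0278 -0.0939] 0.0976
250 184 [-0.0342 -0.0939] 0.097
```

Run:
```python
from pose import *
im,d=ctrl.camera('side'); K,C=T('side'); o=ctrl.get_obs(); p=o['eef_pos']
im=im[:,:,::-1].copy(); s=[proj(K,C,p+[0,0,h]) for h in (0,.048,.073)]
x0,y0=int(s[0][0])-100,max(0,int(s[0][1])-110); 
b=cv2.resize(im[y0:y0+150,x0:x0+200],None,fx=4,fy=4,interpolation=cv2.INTER_CUBIC)
for q in s:
    c=((q-[x0,y0])*4).astype(int); cv2.line(b,(int(c[0])-60,int(c[1])),(int(c[0])-35,int(c[1])),(0,0,255),1); print(c)
cv2.imwrite('pics/s2.png',b)
Kw=T('wrist',o)[0]; dw=np.load('w1.npz')['d']; print(dw[195:245:3,250].round(3))
```

```text
[403 441]
[410 346]
[414 294]
[0.394 0.393 0.396 0.397 0.398 0.4   0.401 0.403 0.404 0.406 0.407 0.408
 0.41  0.412 0.151 0.149 0.145]
```

View pics/s2.png

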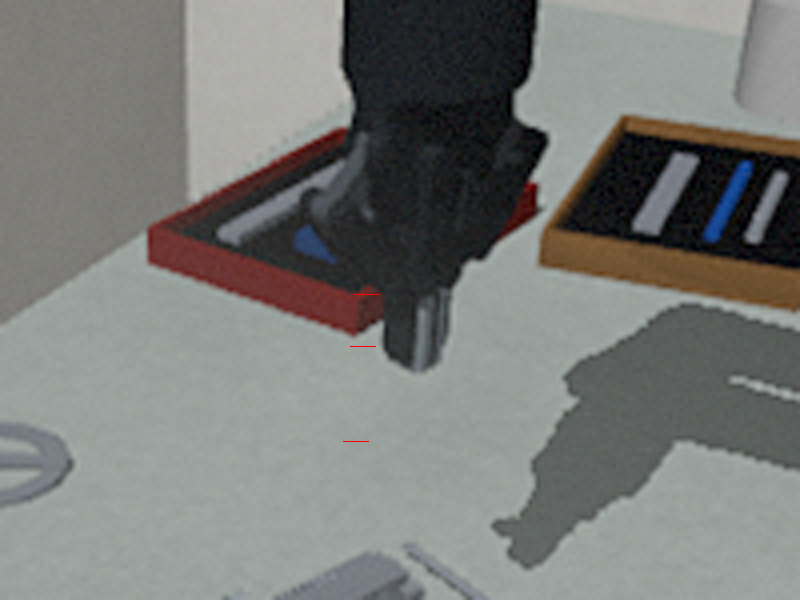

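The side picture shows the real fingertip at about row 365, and the wrist depth agrees: the shut tip lies about 46 mm behind the reported TCP. I'll allow for that and come down in guarded steps.

Call:
apply_moves([
  {"jaw":0,"offset":[5,-1.5,20],"rot":[0,0,0.5]},
  {"jaw":0,"offset":[0,0,20],"rot":[0,0,0]},
  {"jaw":0,"offset":[0,0,20],"rot":[0,0,0]},
  {"jaw":0,"offset":[0,0,20],"rot":[0,0,0]},
  {"jaw":0,"offset":[0,0,0],"rot":[0,0,0]},
])

```text
time_s: 3.85
eef_pos: [0.5125, 0.0148, 0.11]
eef_rot: [-0.0, 0.989, -0.149, -0.002]
wrist_force: [-0.1, -0.3, 0.5]
opening: 0.0
grasp_force: 0.0
```

Call:
apply_moves([
  {"jaw":0,"offset":[0,0,4],"rot":[0,0,0]},
  {"jaw":0,"offset":[0,0,4],"rot":[0,0,0]},
  {"jaw":0,"offset":[0,0,4],"rot":[0,0,0]},
  {"jaw":0,"offset":[0,0,4],"rot":[0,0,0]},
  {"jaw":0,"offset":[0,0,0],"rot":[0,0,0]},
])

```text
time_s: 4.47
eef_pos: [0.5136, 0.0146, 0.0951]
eef_rot: [-0.0, 0.989, -0.149, -0.0]
wrist_force: [-0.2, -0.0, 0.0]
opening: -0.001
grasp_force: 0.0
```

Run:
```python
from look import *
im,d,K,C=look('w2')
b=cv2.resize(im[:,:,::-1],(800,600),interpolation=cv2.INTER_CUBIC);cv2.imwrite('pics/w2b.png',b)
M=np.array(ctrl.camera_params('wrist')['mount'])
for v in range(150,260,6):
    z=d[v,250]; p=M@np.append(z*np.linalg.solve(K,[250,v,1]),1); print(v,(p[:3]*1000).round(1))
```

```text
4.475 [0.5136 0.0146 0.0951] yaw -17.13 F [-0.15 -0.04  0.05] -0.0011033014066351053
150 [47.1 -1.2 17.1]
156 [44.6 -1.1  8. ]
162 [40.5 -1.2  8. ]
168 [36.5 -1.2  7.7]
174 [32.3 -1.2  7.9]
180 [28.2 -1.2  7.7]
186 [23.4 -1.2  9.3]
192 [17.4 -1.3 14.7]
198 [12.2 -1.3 16.7]
204 [12.7 -1.2  2.3]
210 [10.3 -1.2 -3. ]
216 [ 6.7 -1.2 -4.6]
222 [ 1.8 -1.2 -3.2]
228 [-2.9 -1.2 -2.8]
234 [-13.9  -1.4  10.8]
240 [ 11.4  -0.8 -48.9]
246 [ 11.2  -0.8 -54.9]
252 [ 11.8  -0.7 -61.9]
258 [ 11.4  -0.7 -66.8]
```

View pics/w2b.png

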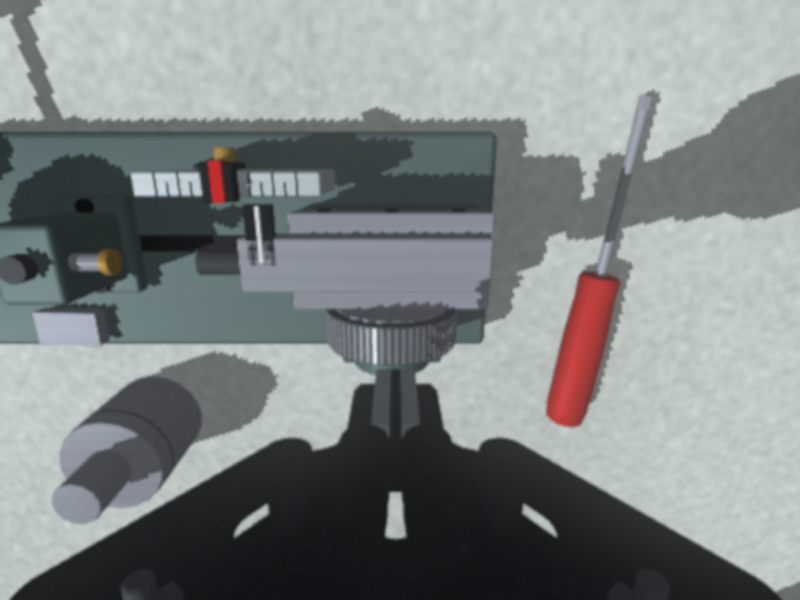

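The wrist picture shows the wheel's rim at columns 329–458, rows 310–365, directly ahead of the tip at (395,370). With the TCP at 95 mm, already below the wheel's top, there is no force, so the tip offset holds.

Call:
apply_moves([
  {"jaw":0,"offset":[3,0,8],"rot":[0,0,0]},
  {"jaw":0,"offset":[0,0,8],"rot":[0,0,0]},
  {"jaw":0,"offset":[0,0,8],"rot":[0,0,0]},
  {"jaw":0,"offset":[0,0,8],"rot":[0,0,0]},
  {"jaw":0,"offset":[0,0,0],"rot":[0,0,0]},
])

```text
time_s: 5.15
eef_pos: [0.516, 0.0138, 0.0625]
eef_rot: [-0.0, 0.989, -0.149, -0.001]
wrist_force: [-0.5, 0.2, 0.4]
opening: 0.001
grasp_force: 0.0
```

Call:
apply_moves([
  {"jaw":0,"offset":[0,0,2],"rot":[0,0,0]},
  {"jaw":0,"offset":[0,0,2],"rot":[0,0,0]},
  {"jaw":0,"offset":[0,0,2],"rot":[0,0,0]},
  {"jaw":0,"offset":[0,0,0],"rot":[0,0,0]},
  {"jaw":0,"offset":[0,0,0],"rot":[0,0,0]},
])

```text
time_s: 5.78
eef_pos: [0.517, 0.0136, 0.058]
eef_rot: [0.0, 0.989, -0.149, 0.0]
wrist_force: [-2.2, -0.1, 5.2]
opening: 0.0
grasp_force: 2.7
```

Contact came at TCP z ≈ 58.5 mm with about 5 N/mm. Now the first half stroke: a roll about the wheel axis, which lies 8 mm behind the TCP.

Call:
apply_moves([
  {"jaw":0,"offset":[0,0,1],"rot":[0,0,0]},
  {"jaw":0,"offset":[0,0.7,0],"rot":[-5,0,0]},
  {"jaw":0,"offset":[0,0.7,0],"rot":[-5,0,0]},
  {"jaw":0,"offset":[0,0.7,0],"rot":[-5,0,0]},
  {"jaw":0,"offset":[0,0.7,0],"rot":[-5,0,0]},
])

```text
time_s: 6.4
eef_pos: [0.5165, 0.0114, 0.0588]
eef_rot: [0.173, 0.974, -0.147, -0.025]
wrist_force: [-5.2, 3.6, 12.1]
opening: -0.002
grasp_force: 5.7
```

Run:
```python
from look import *
im,d,K,C=look('w3')
from meas import *
b,im,K,C=meas('w3'); print('red',b)
gr=im.mean(2); u,v=proj(K,C,np.append(w([.026,-.0375]),.086)).astype(int); print(u,v)
for r in range(v-12,v+4,3): print(r,gr[r,u-20:u+14].astype(int))
```

```text
6.4 [0.5165 0.0114 0.0588] yaw -17.15 F [-5.24  3.63 12.1 ] -0.0016605815873333375
red (array([ 0.04104013, -0.02202329]), 514, (np.float64(113.81322957198444), np.float64(129.90077821011673)))
154 160
148 [109 112 111 111 110 109 108 108 108 108 108 108 107 107 107 106 105 104
 102  98  96  95  93  91  88  86  84  82  81  74  65  62  61  62]
151 [109  83  54  40  37  37  36  37  36  35  35  35  55  95 124 134 120  80
  46  37  37  37  38  37  37  37  38  41  51  58  61  62  62  61]
154 [112  90  59  38  34  34  34  34  34  35  36  37  67 138 203 223 211 146
  74  40  37  36  38  37  37  36  38  38  46  57  61  62  62  62]
157 [115 107  74  44  35  34  35  35  35  35  36  37  50 117 196 222 215 165
  95  48  38  36  36  37  38  38  38  38  44  56  61  62  61  61]
160 [116 110  84  53  37  36  35  34  35  34  36  35  40  92 170 215 220 191
 121  58  40  38  38  37  38  39  38  39  42  53  60  63  63  64]
163 [117 114  99  66  41  36  36  35  36  35  36  36  38  68 138 203 222 211
 144  72  42  37  38  38  37  38  39  39  45  66  90 101 109 112]
```

```bash
cat > idx.py <<'E'
from look import *
from meas import *
def idx(tag,y0):
    look(tag); b,im,K,C=meas(tag); gr=im.mean(2); out=[]
    for xg in (.023,.025,.027):
        pr=np.array([proj(K,C,np.append(w([xg,y0+t]),.086)) for t in np.arange(-.006,.0091,.0002)])
        s=cv2.remap(gr.astype(np.float32),pr[:,0].astype(np.float32)[None],pr[:,1].astype(np.float32)[None],1)[0]
        k=s.argmax(); sl=slice(max(0,k-6),k+7); ww=np.clip(s[sl]-80,0,None); out.append((y0+(-.006+.0002*np.arange(len(s)))[sl]@ww/ww.sum(),s.max()))
    print('red y',b[0].round(4),'idx',np.round(out,4).tolist(),'to go mm',1000*(b[0][1]-np.median([a for a,_ in out])))
E
python3 -c "
from idx import *
idx('w4',-.0365)"
```

```text
6.45 [0.5169 0.0125 0.0583] yaw -17.06 F [-4.56  5.94 16.08] 0.003506100471175439
red y [ 0.0409 -0.022 ] idx [[-0.0353, 223.5833], [-0.0353, 218.9216], [-0.0353, 222.7793]] to go mm 13.30425150128274
```

Moved 2.1 mm without slip; 13.3 mm to go, which is three 50° strokes. Lift and rewind to +25°.

Call:
apply_moves([
  {"jaw":0,"offset":[0,0,-8],"rot":[0,0,0]},
  {"jaw":0,"offset":[0,0,-7],"rot":[0,0,0]},
  {"jaw":0,"offset":[0,1.2,0.1],"rot":[10,0,0]},
  {"jaw":0,"offset":[0,1.2,0.1],"rot":[10,0,0]},
  {"jaw":0,"offset":[0,1.2,0.1],"rot":[10,0,0]},
])

```text
time_s: 7.12
eef_pos: [0.5174, 0.0122, 0.0726]
eef_rot: [-0.089, 0.985, -0.148, 0.015]
wrist_force: [0.3, -0.1, -1.0]
opening: 0.0
grasp_force: 0.0
```

Call:
apply_moves([
  {"jaw":0,"offset":[0,1.2,0.1],"rot":[10,0,0]},
  {"jaw":0,"offset":[0,0.6,0],"rot":[5,0,0]},
  {"jaw":0,"offset":[0,0,8],"rot":[0,0,0]},
  {"jaw":0,"offset":[0,0,4],"rot":[0,0,0]},
  {"jaw":0,"offset":[0,0,1.5],"rot":[0,0,0]},
])

```text
time_s: 7.75
eef_pos: [0.5175, 0.0173, 0.0583]
eef_rot: [-0.214, 0.966, -0.145, 0.032]
wrist_force: [0.5, 0.0, -0.0]
opening: 0.005
grasp_force: 0.0
```

```bash
python3 -c "
from idx import *
idx('w5',-.0353)"
```

```text
7.75 [0.5175 0.0173 0.0583] yaw -17.02 F [ 0.46  0.01 -0.04] 0.004615469228829755
red y [ 0.0402 -0.0215] idx [[-0.0344, 226.1947], [-0.0345, 227.7344], [-0.0346, 234.5417]] to go mm 13.000492036917374
```

Call:
apply_moves([
  {"jaw":0,"offset":[0,0,1.5],"rot":[0,0,0]},
  {"jaw":0,"offset":[0,0,0],"rot":[0,0,0]},
  {"jaw":0,"offset":[0,0,0],"rot":[0,0,0]},
  {"jaw":0,"offset":[0,0,0],"rot":[0,0,0]},
  {"jaw":0,"offset":[0,0,0],"rot":[0,0,0]},
])

```text
time_s: 8.43
eef_pos: [0.5179, 0.0174, 0.0581]
eef_rot: [-0.214, 0.966, -0.145, 0.032]
wrist_force: [-3.6, -0.6, 7.9]
opening: -0.0
grasp_force: 3.7
```

Call:
apply_moves([
  {"jaw":0,"offset":[0,0.7,0.5],"rot":[-5,0,0]},
  {"jaw":0,"offset":[0,0.7,0],"rot":[-5,0,0]},
  {"jaw":0,"offset":[0,0.7,0],"rot":[-5,0,0]},
  {"jaw":0,"offset":[0,0.7,0],"rot":[-5,0,0]},
  {"jaw":0,"offset":[0,0.7,0],"rot":[-5,0,0]},
])

```text
time_s: 9.05
eef_pos: [0.5171, 0.014, 0.0579]
eef_rot: [0.002, 0.989, -0.148, 0.0]
wrist_force: [-8.7, 0.2, 11.3]
opening: 0.001
grasp_force: 5.2
```

Call:
apply_moves([
  {"jaw":0,"offset":[0,0.7,0],"rot":[-5,0,0]},
  {"jaw":0,"offset":[0,0.7,0],"rot":[-5,0,0]},
  {"jaw":0,"offset":[0,0.7,0],"rot":[-5,0,0]},
  {"jaw":0,"offset":[0,0.7,0],"rot":[-5,0,0]},
  {"jaw":0,"offset":[0,0.7,0],"rot":[-5,0,0]},
])

```text
time_s: 9.68
eef_pos: [0.5165, 0.0119, 0.0587]
eef_rot: [0.215, 0.965, -0.145, -0.031]
wrist_force: [-5.5, 3.9, 9.1]
opening: -0.001
grasp_force: 4.7
```

```bash
python3 -c "
from idx import *
idx('w6',-.0315)"
```

```text
9.675 [0.5165 0.0119 0.0587] yaw -17.09 F [-5.49  3.86  9.12] -0.0011166650539676819
red y [ 0.041 -0.022] idx [[-0.0307, 223.5397], [-0.0307, 221.8099], [-0.0308, 224.0833]] to go mm 8.697720117535287
```

8.7 mm to go: two more strokes.

Call:
apply_moves([
  {"jaw":0,"offset":[0,0,-8],"rot":[0,0,0]},
  {"jaw":0,"offset":[0,0,-7],"rot":[0,0,0]},
  {"jaw":0,"offset":[0,1.2,0.1],"rot":[10,0,0]},
  {"jaw":0,"offset":[0,1.2,0.1],"rot":[10,0,0]},
  {"jaw":0,"offset":[0,1.2,0.1],"rot":[10,0,0]},
])

```text
time_s: 10.35
eef_pos: [0.5178, 0.0131, 0.0722]
eef_rot: [-0.046, 0.988, -0.149, 0.009]
wrist_force: [-0.4, 0.5, 0.1]
opening: 0.0
grasp_force: 0.0
```

Call:
apply_moves([
  {"jaw":0,"offset":[0,1.2,0.1],"rot":[10,0,0]},
  {"jaw":0,"offset":[0,1.2,0.1],"rot":[10,0,0]},
  {"jaw":0,"offset":[0,0,8],"rot":[0,0,0]},
  {"jaw":0,"offset":[0,0,5],"rot":[0,0,0]},
  {"jaw":0,"offset":[0,0,0],"rot":[0,0,0]},
])

```text
time_s: 10.98
eef_pos: [0.5177, 0.0175, 0.0583]
eef_rot: [-0.214, 0.966, -0.144, 0.032]
wrist_force: [1.3, 0.6, 0.5]
opening: -0.001
grasp_force: 0.0
```

Call:
apply_moves([
  {"jaw":0,"offset":[0,0,1.5],"rot":[0,0,0]},
  {"jaw":0,"offset":[0,0,0],"rot":[0,0,0]},
  {"jaw":0,"offset":[0,0,0],"rot":[0,0,0]},
  {"jaw":0,"offset":[0,0,0],"rot":[0,0,0]},
  {"jaw":0,"offset":[0,0,0],"rot":[0,0,0]},
])

```text
time_s: 11.6
eef_pos: [0.5179, 0.0177, 0.0581]
eef_rot: [-0.214, 0.966, -0.144, 0.032]
wrist_force: [-5.6, -3.6, 10.2]
opening: -0.001
grasp_force: 5.9
```

Call:
apply_moves([
  {"jaw":0,"offset":[0,0.7,0],"rot":[-5,0,0]},
  {"jaw":0,"offset":[0,0.7,0],"rot":[-5,0,0]},
  {"jaw":0,"offset":[0,0.7,0],"rot":[-5,0,0]},
  {"jaw":0,"offset":[0,0.7,0],"rot":[-5,0,0]},
  {"jaw":0,"offset":[0,0.7,0],"rot":[-5,0,0]},
])

```text
time_s: 12.22
eef_pos: [0.5174, 0.0147, 0.0579]
eef_rot: [0.002, 0.989, -0.148, 0.001]
wrist_force: [-6.1, 0.1, 7.4]
opening: 0.0
grasp_force: 3.4
```

Call:
apply_moves([
  {"jaw":0,"offset":[0,0.7,0],"rot":[-5,0,0]},
  {"jaw":0,"offset":[0,0.7,0],"rot":[-5,0,0]},
  {"jaw":0,"offset":[0,0.7,0],"rot":[-5,0,0]},
  {"jaw":0,"offset":[0,0.7,0],"rot":[-5,0,0]},
  {"jaw":0,"offset":[0,0.7,0],"rot":[-5,0,0]},
])

```text
time_s: 12.85
eef_pos: [0.5167, 0.0123, 0.0586]
eef_rot: [0.216, 0.965, -0.144, -0.031]
wrist_force: [-2.2, 1.5, 5.2]
opening: -0.002
grasp_force: 2.6
```

Call:
apply_moves([
  {"jaw":0,"offset":[0,0,-8],"rot":[0,0,0]},
  {"jaw":0,"offset":[0,0,-7],"rot":[0,0,0]},
  {"jaw":0,"offset":[0,1.2,0.1],"rot":[10,0,0]},
  {"jaw":0,"offset":[0,1.2,0.1],"rot":[10,0,0]},
  {"jaw":0,"offset":[0,0,0],"rot":[0,0,0]},
])

```text
time_s: 13.48
eef_pos: [0.5174, 0.0114, 0.0726]
eef_rot: [0.043, 0.987, -0.152, -0.005]
wrist_force: [-0.4, 0.5, -0.3]
opening: 0.002
grasp_force: 0.0
```

```bash
python3 -c "
from idx import *
idx('w7',-.027)
im=cv2.imread('pics/w7.png'); cv2.imwrite('pics/w7c.png',cv2.resize(im[90:240,60:260],None,fx=4,fy=4,interpolation=cv2.INTER_CUBIC))"
```

```text
13.475 [0.5174 0.0114 0.0726] yaw -17.46 F [-0.39  0.54 -0.32] 0.0020017478885936526
red y [ 0.0407 -0.0219] idx [[-0.0254, 218.0208], [-0.0255, 213.1471], [-0.0255, 219.1888]] to go mm 3.5635873199082004
```

View pics/w7c.png

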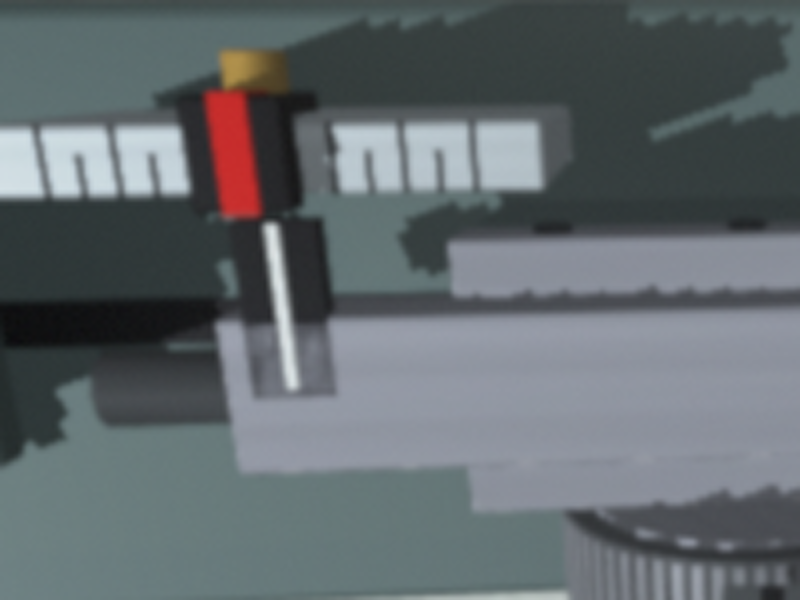

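The picture shows the white line top at (270,222) and the red band's lower end centred at (242,215). At about 8 px/mm, that leaves roughly 3.4 mm to go. One last stroke of about 30°, then a check.

Call:
apply_moves([
  {"jaw":0,"offset":[0,1.2,0.1],"rot":[10,0,0]},
  {"jaw":0,"offset":[0,1.2,0.1],"rot":[10,0,0]},
  {"jaw":0,"offset":[0,0,8],"rot":[0,0,0]},
  {"jaw":0,"offset":[0,0,5],"rot":[0,0,0]},
  {"jaw":0,"offset":[0,0,0],"rot":[0,0,0]},
])

```text
time_s: 14.15
eef_pos: [0.5171, 0.0165, 0.058]
eef_rot: [-0.128, 0.981, -0.146, 0.019]
wrist_force: [-2.8, -3.0, 4.3]
opening: -0.001
grasp_force: 2.1
```

Call:
apply_moves([
  {"jaw":0,"offset":[0,0,1.5],"rot":[0,0,0]},
  {"jaw":0,"offset":[0,0,0.5],"rot":[0,0,0]},
  {"jaw":0,"offset":[0,0,0],"rot":[0,0,0]},
  {"jaw":0,"offset":[0,0.7,0],"rot":[-5,0,0]},
  {"jaw":0,"offset":[0,0.7,0],"rot":[-5,0,0]},
])

```text
time_s: 14.78
eef_pos: [0.517, 0.0152, 0.0578]
eef_rot: [-0.041, 0.988, -0.148, 0.006]
wrist_force: [-10.1, -1.0, 14.9]
opening: -0.001
grasp_force: 7.4
```

Call:
apply_moves([
  {"jaw":0,"offset":[0,0.7,0],"rot":[-5,0,0]},
  {"jaw":0,"offset":[0,0.7,0],"rot":[-5,0,0]},
  {"jaw":0,"offset":[0,0.7,0],"rot":[-5,0,0]},
  {"jaw":0,"offset":[0,0,0],"rot":[0,0,0]},
  {"jaw":0,"offset":[0,0,0],"rot":[0,0,0]},
])

```text
time_s: 15.4
eef_pos: [0.5173, 0.0159, 0.0576]
eef_rot: [0.086, 0.985, -0.146, -0.012]
wrist_force: [-4.5, 7.0, 16.3]
opening: -0.002
grasp_force: 8.3
```

```bash
python3 -c "
from idx import *
idx('w8',-.0235)"
```

```text
15.4 [0.5173 0.0159 0.0576] yaw -16.9 F [-4.5   7.03 16.26] -0.0016773450962057652
red y [ 0.0406 -0.022 ] idx [[-0.0228, 222.2835], [-0.0228, 226.1921], [-0.0228, 222.6016]] to go mm 0.8075478294459377
```

0.8 mm short of the mark's centre, well on the band. Retreat.

Call:
apply_moves([
  {"jaw":0,"offset":[0,0,-3],"rot":[0,0,0]},
  {"jaw":0,"offset":[0,0,-10],"rot":[0,0,0]},
  {"jaw":0,"offset":[0,0,-20],"rot":[0,0,0]},
  {"jaw":0,"offset":[0,0,-20],"rot":[0,0,0]},
  {"jaw":0,"offset":[0,0,-20],"rot":[0,0,0]},
])

```text
time_s: 16.08
eef_pos: [0.5202, 0.0251, 0.1285]
eef_rot: [0.086, 0.985, -0.148, -0.013]
wrist_force: [0.1, -0.3, 0.5]
opening: -0.001
grasp_force: 0.0
```

Call:
apply_moves([
  {"jaw":0,"offset":[0,0,-20],"rot":[8,0,0]},
  {"jaw":0,"offset":[0,0,-20],"rot":[4,0,0]},
  {"jaw":0,"offset":[0,0,0],"rot":[0,0,0]},
  {"jaw":0,"offset":[0,0,0],"rot":[0,0,0]},
  {"jaw":0,"offset":[0,0,0],"rot":[0,0,0]},
])

```text
time_s: 16.7
eef_pos: [0.5206, 0.0293, 0.1662]
eef_rot: [-0.017, 0.989, -0.148, 0.001]
wrist_force: [-0.5, -0.1, -0.6]
opening: -0.003
grasp_force: 0.0
```

```bash
python3 -c "
from idx import *
idx('w9',-.0225)
im=cv2.imread('pics/w9.png'); cv2.imwrite('pics/w9c.png',cv2.resize(im[60:210,60:260],None,fx=4,fy=4,interpolation=cv2.INTER_CUBIC))"
```

```text
16.7 [0.5206 0.0293 0.1662] yaw -17.07 F [-0.51 -0.1  -0.61] -0.0029094800435976653
red y [ 0.0406 -0.0221] idx [[-0.0228, 155.9473], [-0.0229, 154.9258], [-0.0229, 156.9844]] to go mm 0.7745221550078223
```

View pics/w9c.png

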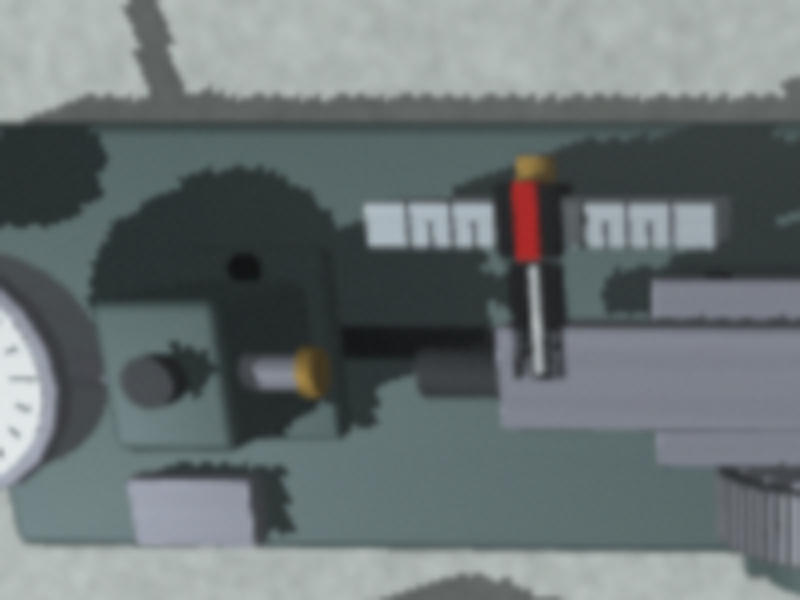

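The white line's end at (532,265) meets the red band's end, centred at about (529,262). It stands on the band and the arm is clear, so I'm handing in.

```bash
python3 -c "
from bench import ctrl
print(ctrl.hand_in())"
```

```text
the job is handed in; nothing more can be done
None
```

I handed the job in with the index line on the red band, measured about 0.8 mm short of the mark's centre, having come up from the open side and ended with the arm clear; no verdict came back.

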